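# Put the mixed-up canister lids back on their own canisters

## Robot

A 7-joint arm with a two-finger parallel gripper is mounted at the origin on the work surface. World frame = base frame: x ahead of the robot, y to its left, z up, the work surface at z = 0. Lengths are in m, angles in rad, forces in N, time in s.
With the tool pointing down it reaches from about 0.425 to 0.875 m from the base axis. Payload 4.7 kg.
Tool frame: the origin (TCP) lies where the fingers leave the gripper's body, on its centre line; the fingertips stand 70 mm ahead of it and the grasp point (between the pads) lies 51 mm ahead of it; z points along the fingers, y is the line along which they close (so a half turn about z gives the same grasp; the last joint's range is limited). The gripper opens to 87 mm and grips with 3 to 60 N. Pads are 19 mm wide; open, the fingers measure 117 mm over their backs; the gripper's body (75 mm by 190 mm) begins 51 mm behind the grasp point.
Start: joints at [1.209, 0.321, -0.07, 1.45, 0.023, 1.371, -0.057], TCP at [0.239, -0.605, 0.292] pointing down, gripper open.
Joint ranges: [-2.86, 2.86], [-0.3, 2.09], [-1.38, 1.24], [0.06, 2.45], [-1.56, 4.7], [0.09, 2.05], [-2.69, 2.69]. Speed limits (rad/s): [2.57, 2.57, 3.14, 3.14, 3.14, 3.14, 3.14].

## Interface

Orientations are given as a rotation vector (axis times angle).
In Python, from bench import get_state, get_image, get_calibration, close_job gives the robot as it stands.
- The arm moves only by the tool send_rows, never from a script. Its argument "rows" is a list of rows, each an object of numbers: "hand": the finger opening in mm, from 0 to 87; "x", "y", "z": the shift along the world's x, y, z in mm; "roll": the turn about the world's z in degrees. A call has 1 to 10 rows; each row shifts and turns the commanded pose from where the row before left it; what a row does not reach is not made up. A row lasts 1/10 s, in which the tool goes at most 50 mm and 8.59 degrees, less where a joint would pass 70% of its speed; a pose out of reach is approached as far as the arm can. A call is refused whole if a number of a shift passes 50 or a number of a turn 8.59, either way. A call with a gripper value outside its range is refused whole. The fingers move at their own pace and stop on an object; "force" is the grip in N (left out, the last holds). Time passes only in rows, so rows that do not move let the fingers close. It gives the time, the measured TCP pose, the force, the opening and the grip force at its end, in the units of the state.
- get_state(): the state, without advancing time (a new reading comes with each control period).
- get_image(name): name is "scene" or "top" or "wrist"; returns the picture (400x640x3 uint8, blue, green, red); there is no depth.
- get_calibration(name): a dict with "mtx" (3x3 intrinsics, pixels), "D" ([k1, k2, p1, p2, k3] as OpenCV has them; the pictures are not rectified), "world_from_camera" (4x4, takes a point from camera to world coordinates). Camera axes: x right, y down, z forward; pixel columns grow to the right and rows downward; lengths in m; the calibration is good to about 2 mm. A picture is of the moment at which its call begins: read the wrist's pose just before it. get_calibration takes no time and is no camera call; for the wrist camera it gives the pose at the moment of the call.
- close_job(): hands the job in; it is judged then, once.
The state is a dict: "time": time; "joint_positions": joint angles; "qd": joint speeds; "joint_torque": joint torques, N m; "position": TCP position; "tool_rot": TCP orientation; "ft_force": force on the tool from outside, world axes, zero at the start; "torque": the same for the moment, N m; "grip_width": opening from 0.0 (shut) to 1.0 (fully open); "grip_force": force on a finger pad.
Only numpy, scipy, OpenCV 4.12 (cv2) and the standard library are available. Lean on these libraries where they do the work, as an engineer would, in place of code of your own. Each camera call takes 0.05 s, during which the arm holds its last target. There are 200 camera calls.

## Task

The lids of the four pantry canisters have been mixed up: swap them round so that every canister wears the lid of its own colour, seated level in its mouth, parking a lid on a free patch of the counter whenever you need to. Set the lids down rather than dropping them, leave the canisters standing where they are, and do not disturb the bottle or the pepper mill.

Things in the scene. Friction and masses are not known exactly. Their poses are not given: they have to be found in the camera images.
- can_blue: The cobalt blue round ceramic canister, loose on the counter (0.95 kg), starting under a lid of another colour: 128 mm across the belly, 120 mm high; a sloping shoulder, which shows its colour round the lid, leads in to the mouth, whose rim is 120 mm up, 94 mm across outside and 84 mm inside. Origin: centre of its underside, z up.
- can_green: The leaf green round ceramic canister, loose on the counter (0.95 kg), starting under a lid of another colour: 128 mm across the belly, 120 mm high; a sloping shoulder, which shows its colour round the lid, leads in to the mouth, whose rim is 120 mm up, 94 mm across outside and 84 mm inside. Origin: centre of its underside, z up.
- can_yellow: The mustard yellow round ceramic canister, loose on the counter (0.95 kg), starting under a lid of another colour: 128 mm across the belly, 120 mm high; a sloping shoulder, which shows its colour round the lid, leads in to the mouth, whose rim is 120 mm up, 94 mm across outside and 84 mm inside. Origin: centre of its underside, z up.
- can_red: The brick red round ceramic canister, loose on the counter (0.95 kg), starting under a lid of another colour: 128 mm across the belly, 120 mm high; a sloping shoulder, which shows its colour round the lid, leads in to the mouth, whose rim is 120 mm up, 94 mm across outside and 84 mm inside. Origin: centre of its underside, z up.
- lid_blue: Loose 0.22 kg lid of the cobalt blue canister: cobalt blue disc 104 mm across, upright light-wood knob 28 mm across at its centre, white plug 70 mm across below. Fits any canister with 7 mm side play. Origin: centre of the plug's underside, z up: plug 0-8, disc 8-16, knob 16-46 mm above it. Seated, origin is 112 mm above the canister's; on the counter it stands on its plug, origin at 0.
- lid_green: Loose 0.22 kg lid of the leaf green canister: leaf green disc 104 mm across, upright light-wood knob 28 mm across at its centre, white plug 70 mm across below. Fits any canister with 7 mm side play. Origin: centre of the plug's underside, z up: plug 0-8, disc 8-16, knob 16-46 mm above it. Seated, origin is 112 mm above the canister's; on the counter it stands on its plug, origin at 0.
- lid_yellow: Loose 0.22 kg lid of the mustard yellow canister: mustard yellow disc 104 mm across, upright light-wood knob 28 mm across at its centre, white plug 70 mm across below. Fits any canister with 7 mm side play. Origin: centre of the plug's underside, z up: plug 0-8, disc 8-16, knob 16-46 mm above it. Seated, origin is 112 mm above the canister's; on the counter it stands on its plug, origin at 0.
- lid_red: Loose 0.22 kg lid of the brick red canister: brick red disc 104 mm across, upright light-wood knob 28 mm across at its centre, white plug 70 mm across below. Fits any canister with 7 mm side play. Origin: centre of the plug's underside, z up: plug 0-8, disc 8-16, knob 16-46 mm above it. Seated, origin is 112 mm above the canister's; on the counter it stands on its plug, origin at 0.
- bottle: Bystander: small amber glass bitters bottle with a white cap and paper label, 54 mm across, 120 mm tall, standing loose in front of the canisters. Origin: centre of its underside, z up.
- mill: Bystander: dark wooden pepper mill, 56 mm across, 155 mm tall, standing loose at the robot's right-hand end of the work. Origin: centre of its underside, z up.
Not all that is in view belongs to the job. Of the things that look like the can_blue, take the one that is farthest from the robot's base at the start. There is more than one size of the lid_green; the one meant has the size given above.

How it is judged:
By the outcome, as a careful person would: the job done as asked, in the order asked, and still so for the second after the job is handed in, with the robot touching nothing.
It also fails if it takes over 136 s, if anything falls off the work surface, if the arm or the gripper's body presses on something with over 40 N, if the wrist force passes 120 N, or if a joint passes its speed limit or range.

## Working session

There is one attempt and no reset: what is moved stays moved. The work goes in short steps, Python scripts to look and compute and a tool call to move; the robot and the scene stay as the last step left them, time stands still between calls to the robot, and variables do not carry over. Pictures are saved under pics/ and viewed, at most 16 in all, crops included, and the job is handed in when it is done.

Besides the shell and the picture viewer there is one more tool, called after ">>>" by a JSON object that holds its "api" and its "payload", one argument or row to a line. send_rows: Moves the arm, as the interface text tells. Its arguments: {"type":"object","properties":{"rows":{"type":"array","items":{"type":"object","properties":{"hand":{"type":"number"},"x":{"type":"number"},"y":{"type":"number"},"z":{"type":"number"},"roll":{"type":"number"}}}},"force":{"type":"number"}},"required":["rows"]}

```bash
mkdir -p pics
cat > h.py <<'E'
import numpy as np, cv2
from bench import get_state, get_image, get_calibration
def snap(cam,name):
    im=get_image(cam); cv2.imwrite(f'pics/{name}.png',im); return im
def ray(cam,px,z):
    c=get_calibration(cam); K=np.array(c['mtx']);D=np.array(c['D']);T=np.array(c['world_from_camera'])
    p=cv2.undistortPoints(np.array(px,float).reshape(-1,1,2),K,D)[:,0]
    d=np.c_[p,np.ones(len(p))]@T[:3,:3].T; o=T[:3,3]
    return o+d*((np.broadcast_to(z,len(p))-o[2])/d[:,2])[:,None]
E
python3 - <<'E'
from h import *
snap('top','top0');snap('scene','scene0');print(get_state())
for c in('top','scene'):print(get_calibration(c)['world_from_camera'])
E
```

```text
{'time': 0.1, 'joint_positions': array([ 1.20911279,  0.32176364, -0.0701068 ,  1.45155715,  0.02262096,
        1.37081044, -0.05689976]), 'qd': array([-0.0001327 , -0.00173636,  0.00089749, -0.00537706, -0.00131746,
        0.00097216, -0.00063352]), 'joint_torque': array([ 1.03147729e-04, -4.92572379e+01, -4.05478142e-01, -3.13398743e+01,
       -6.39546057e-02,  3.95421311e-02,  4.93303412e-05]), 'position': array([ 0.23837861, -0.60430202,  0.29125929]), 'tool_rot': array([-3.08461835e+00, -5.86577610e-01,  6.78402383e-04]), 'ft_force': array([-0.11069668, -0.24503018,  0.95163228]), 'torque': array([ 0.02573994, -0.01090865,  0.02760743]), 'grip_force': 0.0, 'grip_width': 1.0022394666747683}
[[-0.02789202 -0.99449883  0.10096591  0.38366555]
 [-0.99950809  0.0262976  -0.01708864 -0.05239929]
 [ 0.01433947 -0.10139288 -0.99474311  1.15754419]
 [ 0.          0.          0.          1.        ]]
[[-0.75783219  0.49649451 -0.4233008   0.92597548]
 [ 0.65241103  0.58370015 -0.48337768  0.47367849]
 [ 0.00708637 -0.64248528 -0.76626526  0.90604184]
 [ 0.          0.          0.          1.        ]]
```

View pics/top0.png

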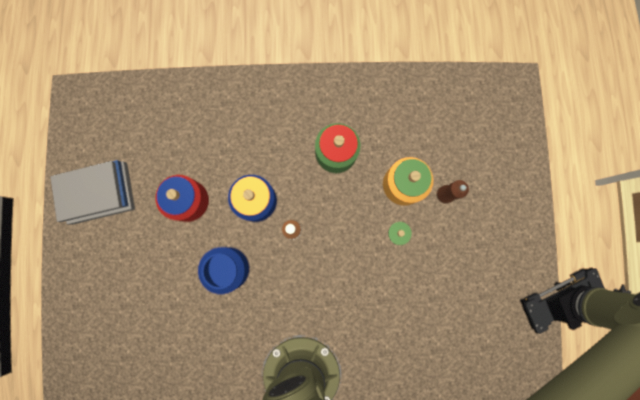

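View pics/scene0.png

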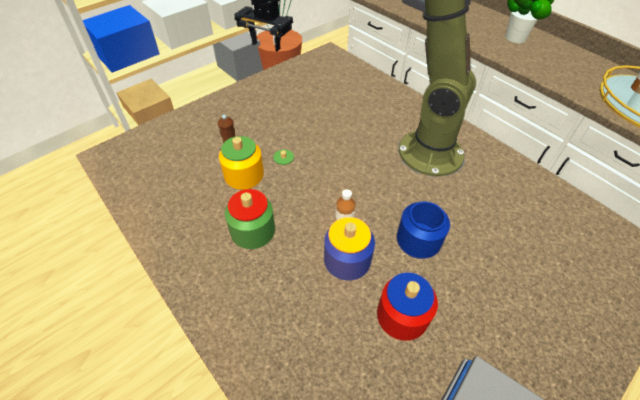

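Candidates in top view:
- **Blue canister:** (252,198) under the yellow lid, and an open blue pot at (223,270) that is nearer the base, so a decoy. I choose (252,198).
- **Green lid:** (410,178) on the yellow canister, and a small one on the counter at (400,233), a decoy. I choose (410,178).
- **Others:** blue lid (178,196) on red, red lid (338,142) on green, yellow lid on blue, bottle (291,229), mill (457,190), books on the left.

Next I measure the discs and check the choice in a close crop.

```bash
cat >> h.py <<'E'
HUE={'red':(0,7),'yellow':(18,32),'green':(45,75),'blue':(105,125)}
def mask(im,col):
    h=cv2.cvtColor(im,cv2.COLOR_BGR2HSV); a,b=HUE[col]
    return cv2.inRange(h,(a,110,50),(b,255,255))
E
python3 - <<'E'
from h import *
im=cv2.imread('pics/top0.png')
hsv=cv2.cvtColor(im,cv2.COLOR_BGR2HSV)
L={'blue':(178,196),'yellow':(251,198),'red':(338,142),'green':(409,178),'small':(400,234),'openblue':(223,270)}
K={'blue':(172,194),'yellow':(249,195),'red':(339,140),'green':(415,176)}
for n,(u,v) in L.items():
    c=hsv[v-8:v-5,u+8:u+12].reshape(-1,3).mean(0).round()
    print(n,c, ray('top',[(u,v)],0.128 if n in K else 0.01 if n=='small' else .12)[0].round(3), 'knob', ray('top',[K[n]],.158)[0].round(3) if n in K else '')
for n,p,z in(('bottle',(291,229),.12),('mill',(460,187),.155)): print(n,ray('top',[p],z)[0].round(3))
cv2.imwrite('pics/crop.png',cv2.resize(im[110:300,130:490],None,fx=2.2,fy=2.2,interpolation=cv2.INTER_CUBIC))
E
```

```text
blue [111. 162. 157.] [0.518 0.313 0.128] knob [0.52  0.318 0.158]
yellow [ 25. 148. 250.] [0.507 0.115 0.128] knob [0.512 0.116 0.158]
red [  2. 183. 222.] [ 0.654 -0.122  0.128] knob [ 0.652 -0.122  0.158]
green [ 40.  96. 173.] [ 0.551 -0.311  0.128] knob [ 0.551 -0.319  0.158]
small [ 34.  84. 153.] [ 0.402 -0.305  0.01 ] knob 
openblue [111. 164. 149.] [0.318 0.194 0.12 ] knob 
bottle [0.422 0.011 0.12 ]
mill [ 0.519 -0.44   0.155]
```

View pics/crop.png

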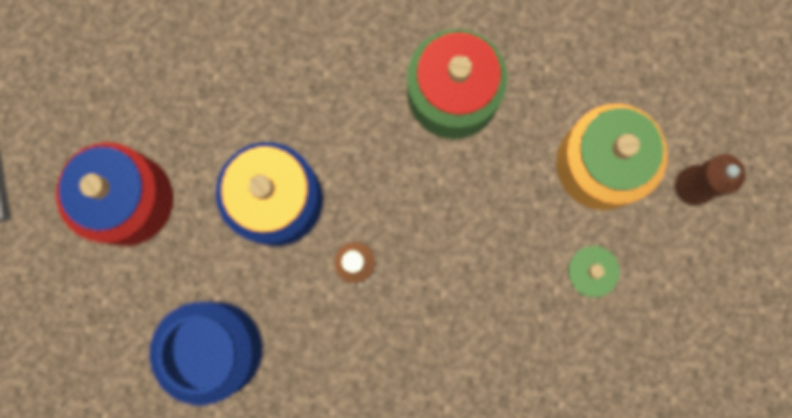

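The crop confirms the choices: yellow lid on the full-size blue canister, full-size green lid on the yellow canister, and the small green lid and open pot left alone. The knobs project to consistent positions. The cycle will be: park green, yellow lid→yellow, blue→blue, red→red, green→green. First I hover over the green lid.

>>> {"api": "send_rows", "payload": {
  "rows": [
    {"x": 39,"y": 36,"hand": 70},
    {"x": 39,"y": 36},
    {"x": 39,"y": 36},
    {"x": 39,"y": 36},
    {"x": 39,"y": 36},
    {"x": 39,"y": 35},
    {"x": 39,"y": 35},
    {"x": 40,"y": 35},
    {},
    {}
  ],
  "force": 25
}}

```text
schema error: expected keys hand, x, y, z, roll
```

Run:
```python
from h import *
s=get_state();print(s['position'],s['tool_rot'],s['joint_positions'].round(2));snap('wrist','w0');print(get_calibration('wrist')['world_from_camera'].round(3))
c=get_calibration('wrist')
# predicted pixel of knob top & disc centre
T=np.linalg.inv(c['world_from_camera'])
for p in([.551,-.319,.158],[.551,-.319,.128]):
    print(cv2.projectPoints(np.array([p]),cv2.Rodrigues(T[:3,:3])[0],T[:3,3],np.array(c['mtx']),np.array(c['D']))[0].ravel())
```

```text
[ 0.23837861 -0.60430202  0.29125929] [-3.08461835e+00 -5.86577610e-01  6.78402383e-04] [ 1.21  0.32 -0.07  1.45  0.02  1.37 -0.06]
[[ 0.366 -0.898 -0.244  0.305]
 [-0.93  -0.354 -0.094 -0.579]
 [-0.002  0.261 -0.965  0.385]
 [ 0.     0.     0.     1.   ]]
[  11.95851107 -566.69101601]
[  60.9315573  -459.79240841]
```

View pics/w0.png

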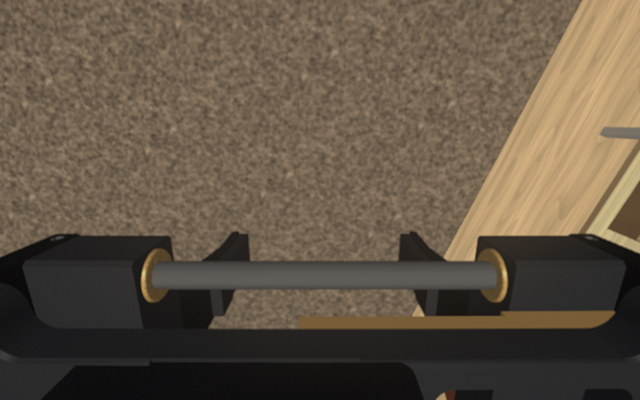

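Refused: every key is needed. The wrist view shows only bare counter, with the fingertips at about (240,250) and (405,250).

>>> {"api": "send_rows", "payload": {
  "rows": [
    {"x": 39,"y": 36,"z": 0,"roll": 0,"hand": 70},
    {"x": 39,"y": 36,"z": 0,"roll": 0,"hand": 70},
    {"x": 39,"y": 36,"z": 0,"roll": 0,"hand": 70},
    {"x": 39,"y": 36,"z": 0,"roll": 0,"hand": 70},
    {"x": 39,"y": 36,"z": 0,"roll": 0,"hand": 70},
    {"x": 39,"y": 35,"z": 0,"roll": 0,"hand": 70},
    {"x": 39,"y": 35,"z": 0,"roll": 0,"hand": 70},
    {"x": 40,"y": 35,"z": 0,"roll": 0,"hand": 70},
    {"x": 0,"y": 0,"z": 0,"roll": 0,"hand": 70},
    {"x": 0,"y": 0,"z": 0,"roll": 0,"hand": 70}
  ],
  "force": 25
}}

```text
time: 1.15
position: [0.5353, -0.3336, 0.2917]
tool_rot: [-3.084, -0.593, 0.001]
ft_force: [-0.7, -1.3, 0.1]
grip_width: 0.806
grip_force: 0.0
```

```bash
cat >> h.py <<'E'
def proj(cam,pts):
    c=get_calibration(cam);T=np.linalg.inv(c['world_from_camera'])
    return cv2.projectPoints(np.array(pts,float),cv2.Rodrigues(T[:3,:3])[0],T[:3,3],np.array(c['mtx']),np.array(c['D']))[0][:,0].round(1)
E
python3 - <<'E'
from h import *
s=get_state();print(s['time'],s['position'],s['tool_rot'],s['joint_positions'].round(2));snap('wrist','w1')
print(proj('wrist',[[.551,-.319,.158],[.551,-.319,.128]]))
E
```

```text
1.15 [ 0.53527479 -0.3336207   0.29172843] [-3.08443712e+00 -5.92713208e-01  1.07521352e-03] [ 0.75  0.3  -0.29  1.49  0.09  1.36 -0.74]
[[311.7 187.1]
 [313.1 179.7]]
```

View pics/w1.png

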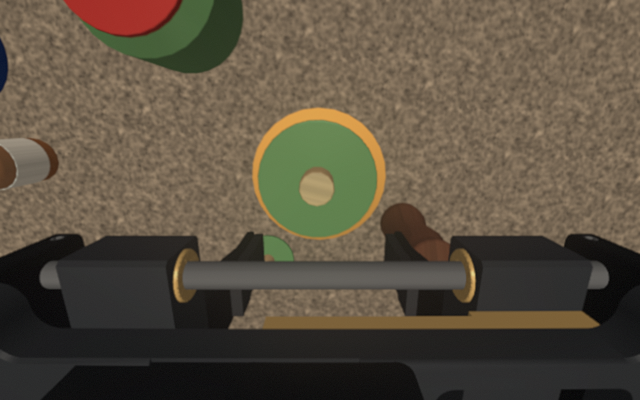

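The wrist view shows the green lid disc centred near (318,178) and its knob top at (317,187), about 5 px from my prediction. The mill at (415,235) is beyond the right finger.

Run:
```python
from h import *
s=get_state();print(s['position'])
print(ray('wrist',[(317,187)],.158),ray('wrist',[(318,179)],.128))
print('can ring', ray('wrist',[(319,174)],.115))
```

```text
[ 0.53393328 -0.33562106  0.2917415 ]
[[ 0.55253594 -0.32277704  0.158     ]] [[ 0.55317168 -0.32271844  0.128     ]]
can ring [[ 0.5554141  -0.32254307  0.115     ]]
```

>>> {"api": "send_rows", "payload": {
  "rows": [
    {"x": 19,"y": 13,"z": 0,"roll": 0,"hand": 70},
    {"x": 0,"y": 0,"z": -25,"roll": 0,"hand": 70},
    {"x": 0,"y": 0,"z": -25,"roll": 0,"hand": 70},
    {"x": 0,"y": 0,"z": -10,"roll": 0,"hand": 70},
    {"x": 0,"y": 0,"z": 0,"roll": 0,"hand": 70},
    {"x": 0,"y": 0,"z": 0,"roll": 0,"hand": 70}
  ]
}}

```text
time: 1.8
position: [0.553, -0.3236, 0.2332]
tool_rot: [3.086, 0.584, 0.001]
ft_force: [-0.1, 0.3, -0.2]
grip_width: 0.806
grip_force: 0.0
```

>>> {"api": "send_rows", "payload": {
  "rows": [
    {"x": 0,"y": 0,"z": -20,"roll": 0,"hand": 70},
    {"x": 0,"y": 0,"z": -11,"roll": 0,"hand": 70},
    {"x": 0,"y": 0,"z": 0,"roll": 0,"hand": 70},
    {"x": 0,"y": 0,"z": 0,"roll": 0,"hand": 20},
    {"x": 0,"y": 0,"z": 0,"roll": 0,"hand": 20},
    {"x": 0,"y": 0,"z": 0,"roll": 0,"hand": 20},
    {"x": 0,"y": 0,"z": 0,"roll": 0,"hand": 20},
    {"x": 0,"y": 0,"z": 0,"roll": 0,"hand": 20}
  ]
}}

```text
time: 2.6
position: [0.5534, -0.3224, 0.2016]
tool_rot: [3.086, 0.587, 0.001]
ft_force: [0.7, 0.2, 0.8]
grip_width: 0.436
grip_force: 0.0
```

>>> {"api": "send_rows", "payload": {
  "rows": [
    {"x": 0,"y": 0,"z": 0,"roll": 0,"hand": 20},
    {"x": 0,"y": 0,"z": 0,"roll": 0,"hand": 20},
    {"x": 0,"y": 0,"z": 0,"roll": 0,"hand": 20},
    {"x": 0,"y": 0,"z": 0,"roll": 0,"hand": 20}
  ]
}}

```text
time: 3.0
position: [0.5532, -0.3216, 0.2014]
tool_rot: [-3.085, -0.587, 0.001]
ft_force: [-2.2, 3.1, 3.3]
grip_width: 0.316
grip_force: 25.0
```

>>> {"api": "send_rows", "payload": {
  "rows": [
    {"x": 0,"y": 0,"z": 15,"roll": 0,"hand": 20},
    {"x": 0,"y": 0,"z": 35,"roll": 0,"hand": 20},
    {"x": 0,"y": 0,"z": 38,"roll": 0,"hand": 20},
    {"x": 10,"y": 28,"z": 0,"roll": 0,"hand": 20},
    {"x": 14,"y": 36,"z": 0,"roll": 0,"hand": 20},
    {"x": 14,"y": 36,"z": 0,"roll": 0,"hand": 20},
    {"x": 14,"y": 36,"z": 0,"roll": 0,"hand": 20},
    {"x": 14,"y": 36,"z": 0,"roll": 0,"hand": 20},
    {"x": 14,"y": 36,"z": 0,"roll": 0,"hand": 20},
    {"x": 14,"y": 36,"z": 0,"roll": 0,"hand": 20}
  ]
}}

```text
time: 4.0
position: [0.648, -0.0779, 0.2898]
tool_rot: [3.085, 0.585, 0.002]
ft_force: [0.5, 0.4, -2.0]
grip_width: 0.314
grip_force: 25.0
```

>>> {"api": "send_rows", "payload": {
  "rows": [
    {"x": 14,"y": 36,"z": 0,"roll": 0,"hand": 20},
    {"x": 14,"y": 36,"z": 0,"roll": 0,"hand": 20},
    {"x": 14,"y": 36,"z": 0,"roll": 0,"hand": 20},
    {"x": 14,"y": 36,"z": 0,"roll": 0,"hand": 20},
    {"x": 14,"y": 36,"z": 0,"roll": 0,"hand": 20},
    {"x": 7,"y": 30,"z": 0,"roll": 0,"hand": 20},
    {"x": 0,"y": 0,"z": 0,"roll": 0,"hand": 20},
    {"x": 0,"y": 0,"z": -35,"roll": 0,"hand": 20},
    {"x": 0,"y": 0,"z": -35,"roll": 0,"hand": 20},
    {"x": 0,"y": 0,"z": 0,"roll": 0,"hand": 20}
  ]
}}

```text
time: 5.0
position: [0.7219, 0.1293, 0.2129]
tool_rot: [3.085, 0.585, -0.017]
ft_force: [-1.1, -0.3, -3.7]
grip_width: 0.315
grip_force: 25.0
```

>>> {"api": "send_rows", "payload": {
  "rows": [
    {"x": 0,"y": 0,"z": -30,"roll": 0,"hand": 20},
    {"x": 0,"y": 0,"z": -30,"roll": 0,"hand": 20},
    {"x": 0,"y": 0,"z": -30,"roll": 0,"hand": 20},
    {"x": 0,"y": 0,"z": -20,"roll": 0,"hand": 20},
    {"x": 0,"y": 0,"z": -4,"roll": 0,"hand": 20},
    {"x": 0,"y": 0,"z": 0,"roll": 0,"hand": 20},
    {"x": 0,"y": 0,"z": 0,"roll": 0,"hand": 20}
  ]
}}

```text
time: 5.7
position: [0.7258, 0.1317, 0.108]
tool_rot: [3.086, 0.586, 0.006]
ft_force: [0.8, -0.1, -3.1]
grip_width: 0.315
grip_force: 25.0
```

>>> {"api": "send_rows", "payload": {
  "rows": [
    {"x": 0,"y": 0,"z": -10,"roll": 0,"hand": 20},
    {"x": 0,"y": 0,"z": -5,"roll": 0,"hand": 20},
    {"x": 0,"y": 0,"z": 0,"roll": 0,"hand": 20},
    {"x": 0,"y": 0,"z": -1.5,"roll": 0,"hand": 20},
    {"x": 0,"y": 0,"z": 0,"roll": 0,"hand": 20}
  ]
}}

```text
time: 6.2
position: [0.7243, 0.1316, 0.0895]
tool_rot: [3.086, 0.587, -0.0]
ft_force: [-2.1, -0.6, 2.0]
grip_width: 0.315
grip_force: 25.0
```

>>> {"api": "send_rows", "payload": {
  "rows": [
    {"x": 0,"y": 0,"z": 0,"roll": 0,"hand": 60},
    {"x": 0,"y": 0,"z": 0,"roll": 0,"hand": 60},
    {"x": 0,"y": 0,"z": 0,"roll": 0,"hand": 60},
    {"x": 0,"y": 0,"z": 0,"roll": 0,"hand": 60},
    {"x": 0,"y": 0,"z": 20,"roll": 0,"hand": 70},
    {"x": 0,"y": 0,"z": 40,"roll": 0,"hand": 70},
    {"x": 0,"y": 0,"z": 45,"roll": 0,"hand": 70},
    {"x": 0,"y": 0,"z": 50,"roll": 0,"hand": 70},
    {"x": 0,"y": 0,"z": 45,"roll": 0,"hand": 70},
    {"x": -20,"y": 0,"z": 0,"roll": 0,"hand": 70}
  ]
}}

```text
time: 7.2
position: [0.7083, 0.1323, 0.2976]
tool_rot: [-3.086, -0.584, -0.024]
ft_force: [0.0, -0.3, -0.1]
grip_width: 0.803
grip_force: 0.0
```

>>> {"api": "send_rows", "payload": {
  "rows": [
    {"x": -45,"y": -2,"z": 0,"roll": 0,"hand": 70},
    {"x": -45,"y": -2,"z": 0,"roll": 0,"hand": 70},
    {"x": -45,"y": -2,"z": 0,"roll": 0,"hand": 70},
    {"x": -45,"y": -4,"z": 0,"roll": 0,"hand": 70},
    {"x": -10,"y": -4,"z": 0,"roll": 0,"hand": 70},
    {"x": 0,"y": 0,"z": 0,"roll": 0,"hand": 70},
    {"x": 0,"y": 0,"z": 0,"roll": 0,"hand": 70}
  ]
}}

```text
time: 7.9
position: [0.5155, 0.1174, 0.2894]
tool_rot: [3.086, 0.586, 0.003]
ft_force: [-0.0, 0.6, -0.2]
grip_width: 0.801
grip_force: 0.0
```

Run:
```python
from h import *
s=get_state();print(s['time'],s['position'],s['joint_positions'].round(2));a=snap('wrist','w2');b=snap('top','t2')
print(proj('wrist',[[.512,.116,.158],[.512,.116,.128]]), proj('top',[[.555,-.3225,.12]]))
cv2.imwrite('pics/c2.png',np.hstack([a[0:260,150:500],cv2.resize(b[100:230,150:300],None,fx=2,fy=2),cv2.resize(b[145:210,380:440],None,fx=2.5,fy=4)]) if 0 else np.vstack([a[:300],cv2.resize(b[110:250,150:470],None,fx=2,fy=2)]))
```

```text
7.9 [0.51549191 0.11738699 0.28941493] [ 0.23  0.09 -0.53  1.74  0.05  1.32 -1.51]
[[324.  220.7]
 [324.  209.9]] [[412.5 176.8]]
```

View pics/c2.png

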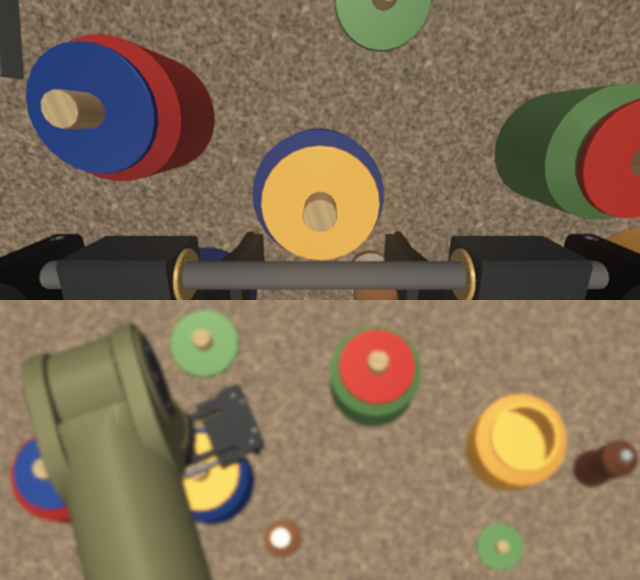

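The wrist view shows the yellow knob at (320,212) and the disc centre near (320,203). The green lid is parked upright at the top. In the top view, the open yellow mouth is at about (411,179).

Run:
```python
from h import *
print(ray('wrist',[(320,212)],.158),ray('wrist',[(320,203)],.128),get_state()['position'])
print('yellow mouth',ray('top',[(411,179)],.12))
```

```text
[[0.51745494 0.12149015 0.158     ]] [[0.51653751 0.12157979 0.128     ]] [0.5156815  0.11766526 0.28890143]
yellow mouth [[ 0.54892056 -0.31790913  0.12      ]]
```

>>> {"api": "send_rows", "payload": {
  "rows": [
    {"x": 1.5,"y": 4,"z": -20,"roll": 0,"hand": 70},
    {"x": 0,"y": 0,"z": -25,"roll": 0,"hand": 70},
    {"x": 0,"y": 0,"z": -15,"roll": 0,"hand": 70},
    {"x": 0,"y": 0,"z": 0,"roll": 0,"hand": 70},
    {"x": 0,"y": 0,"z": 0,"roll": 0,"hand": 70}
  ]
}}

```text
time: 8.5
position: [0.5163, 0.1218, 0.2289]
tool_rot: [-3.086, -0.587, 0.0]
ft_force: [0.7, 1.0, -0.4]
grip_width: 0.805
grip_force: 0.0
```

>>> {"api": "send_rows", "payload": {
  "rows": [
    {"x": 0,"y": 0,"z": -18,"roll": 0,"hand": 70},
    {"x": 0,"y": 0,"z": -9,"roll": 0,"hand": 60},
    {"x": 0,"y": 0,"z": 0,"roll": 0,"hand": 20},
    {"x": 0,"y": 0,"z": 0,"roll": 0,"hand": 20},
    {"x": 0,"y": 0,"z": 0,"roll": 0,"hand": 20},
    {"x": 0,"y": 0,"z": 0,"roll": 0,"hand": 20},
    {"x": 0,"y": 0,"z": 0,"roll": 0,"hand": 20},
    {"x": 0,"y": 0,"z": 0,"roll": 0,"hand": 20},
    {"x": 0,"y": 0,"z": 0,"roll": 0,"hand": 20},
    {"x": 0,"y": 0,"z": 0,"roll": 0,"hand": 20}
  ]
}}

```text
time: 9.5
position: [0.516, 0.1216, 0.2022]
tool_rot: [3.086, 0.587, 0.001]
ft_force: [0.0, -0.8, 3.1]
grip_width: 0.315
grip_force: 25.0
```

>>> {"api": "send_rows", "payload": {
  "rows": [
    {"x": 0,"y": 0,"z": 15,"roll": 0,"hand": 20},
    {"x": 0,"y": 0,"z": 35,"roll": 0,"hand": 20},
    {"x": 0,"y": 0,"z": 38,"roll": 0,"hand": 20},
    {"x": 0,"y": -26,"z": 0,"roll": 0,"hand": 20},
    {"x": -5,"y": -38,"z": 0,"roll": 0,"hand": 20},
    {"x": -5,"y": -38,"z": 0,"roll": 0,"hand": 20},
    {"x": -5,"y": -38,"z": 0,"roll": 0,"hand": 20},
    {"x": -5,"y": -38,"z": 0,"roll": 0,"hand": 20},
    {"x": -5,"y": -38,"z": 0,"roll": 0,"hand": 20},
    {"x": -5,"y": -38,"z": 0,"roll": 0,"hand": 20}
  ]
}}

```text
time: 10.5
position: [0.4851, -0.1336, 0.2902]
tool_rot: [-3.086, -0.587, -0.0]
ft_force: [1.2, 0.0, -2.1]
grip_width: 0.313
grip_force: 25.0
```

>>> {"api": "send_rows", "payload": {
  "rows": [
    {"x": -6,"y": -38,"z": 0,"roll": 0,"hand": 20},
    {"x": -6,"y": -38,"z": 0,"roll": 0,"hand": 20},
    {"x": -6,"y": -38,"z": 0,"roll": 0,"hand": 20},
    {"x": -6,"y": -38,"z": 0,"roll": 0,"hand": 20},
    {"x": -6,"y": -38,"z": 0,"roll": 0,"hand": 20},
    {"x": 0,"y": -18,"z": 0,"roll": 0,"hand": 20},
    {"x": 0,"y": 0,"z": 0,"roll": 0,"hand": 20},
    {"x": 0,"y": 0,"z": 0,"roll": 0,"hand": 20}
  ]
}}

```text
time: 11.3
position: [0.4562, -0.3392, 0.2896]
tool_rot: [-3.084, -0.587, -0.0]
ft_force: [0.2, 1.8, -2.3]
grip_width: 0.312
grip_force: 25.0
```

Run:
```python
from h import *
s=get_state();print(s['time'],s['position'],s['tool_rot'],s['joint_positions'].round(2));a=snap('wrist','w3')
t=np.linspace(0,2*np.pi,40)
for dx,dy in((.5489,-.318),):
    c=np.c_[dx+.042*np.cos(t),dy+.042*np.sin(t),np.full(40,.12)]
    for p in proj('wrist',c): cv2.circle(a,tuple(int(v) for v in p),1,(255,0,255),-1)
print(proj('wrist',[[.5489,-.318,.12]]))
cv2.imwrite('pics/w3b.png',a)
```

```text
11.3 [ 0.45622333 -0.33923685  0.2896443 ] [-3.08430330e+00 -5.87413421e-01 -3.45860955e-04] [ 0.7   0.15 -0.12  1.66  0.02  1.33 -0.62]
[[342.1  93.6]]
```

View pics/w3b.png

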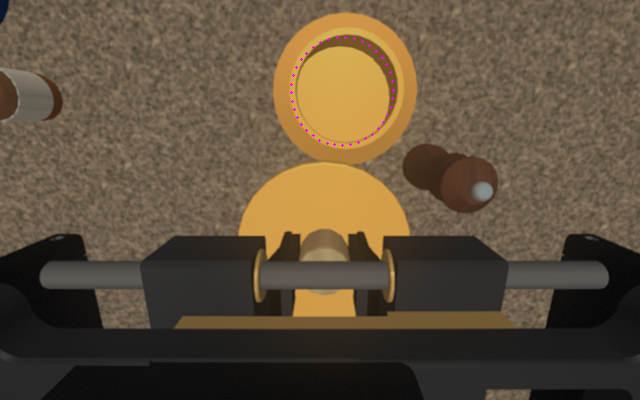

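The overlay of the top-camera estimate matches the yellow mouth rim (about 291–398 by 35–147 px) within 1–2 px. The mouth is at about (0.550,-0.319), so I move over it.

>>> {"api": "send_rows", "payload": {
  "rows": [
    {"x": 24,"y": 5,"z": 0,"roll": 0,"hand": 20},
    {"x": 30,"y": 6,"z": 0,"roll": 0,"hand": 20},
    {"x": 25,"y": 6,"z": 0,"roll": 0,"hand": 20},
    {"x": 14,"y": 3,"z": 0,"roll": 0,"hand": 20},
    {"x": 0,"y": 0,"z": -30,"roll": 0,"hand": 20},
    {"x": 0,"y": 0,"z": -30,"roll": 0,"hand": 20},
    {"x": 0,"y": 0,"z": 0,"roll": 0,"hand": 20},
    {"x": 0,"y": 0,"z": 0,"roll": 0,"hand": 20}
  ]
}}

```text
time: 12.15
position: [0.5486, -0.3197, 0.23]
tool_rot: [-3.085, -0.588, 0.001]
ft_force: [1.3, -0.4, -2.1]
grip_width: 0.313
grip_force: 25.0
```

>>> {"api": "send_rows", "payload": {
  "rows": [
    {"x": 1,"y": 0,"z": -10,"roll": 0,"hand": 20},
    {"x": 0,"y": 0,"z": -8,"roll": 0,"hand": 20},
    {"x": 0,"y": 0,"z": -6,"roll": 0,"hand": 20},
    {"x": 0,"y": 0,"z": -3,"roll": 0,"hand": 20},
    {"x": 0,"y": 0,"z": -1,"roll": 0,"hand": 20},
    {"x": 0,"y": 0,"z": 0,"roll": 0,"hand": 20},
    {"x": 0,"y": 0,"z": 0,"roll": 0,"hand": 20}
  ]
}}

```text
time: 12.85
position: [0.5498, -0.3204, 0.2023]
tool_rot: [3.086, 0.587, 0.0]
ft_force: [-2.7, 1.0, 1.4]
grip_width: 0.313
grip_force: 25.0
```

>>> {"api": "send_rows", "payload": {
  "rows": [
    {"x": 0,"y": 0,"z": 0,"roll": 0,"hand": 60},
    {"x": 0,"y": 0,"z": 0,"roll": 0,"hand": 60},
    {"x": 0,"y": 0,"z": 0,"roll": 0,"hand": 60},
    {"x": 0,"y": 0,"z": 0,"roll": 0,"hand": 60},
    {"x": 0,"y": 0,"z": 20,"roll": 0,"hand": 70},
    {"x": 0,"y": 0,"z": 35,"roll": 0,"hand": 70},
    {"x": 0,"y": 0,"z": 34,"roll": 0,"hand": 70},
    {"x": 0,"y": 0,"z": 0,"roll": 0,"hand": 70}
  ]
}}

```text
time: 13.65
position: [0.552, -0.3214, 0.2969]
tool_rot: [3.08, 0.585, 0.013]
ft_force: [-0.4, -0.7, 1.2]
grip_width: 0.797
grip_force: 0.0
```

Run:
```python
from h import *
s=get_state();print(s['time'],s['position']);a=snap('wrist','w4');b=snap('top','t4')
# yellow lid vs predicted seated disc; blue mouth in top
t=np.linspace(0,2*np.pi,40)
def ov(im,cam,x,y,r,z):
    for p in proj(cam,np.c_[x+r*np.cos(t),y+r*np.sin(t),np.full(40,z)]): cv2.circle(im,tuple(int(round(v)) for v in p),0,(255,0,255),-1)
ov(a,'wrist',.5498,-.3204,.052,.128)
ov(b,'top',.515,.118,.042,.12)
cv2.imwrite('pics/c4.png',np.vstack([a[:240],cv2.resize(b[110:250,150:310],None,fx=4,fy=2.5)]) if 0 else np.hstack([a[60:300,160:480],cv2.resize(b[150:250,150:300],(360,240),interpolation=cv2.INTER_CUBIC)]))
```

```text
13.65 [ 0.55203492 -0.32143285  0.29694816]
```

View pics/c4.png

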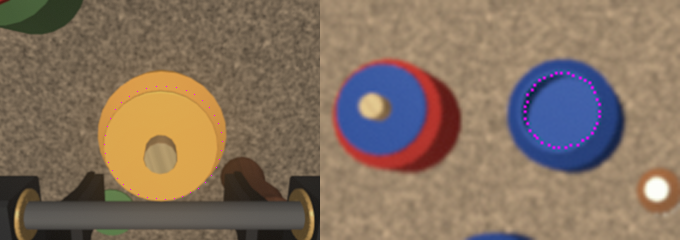

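The yellow lid sits level on the yellow canister (disc at about (164,146) in the crop). The blue mouth overlay in the top view fits the rim. Next is the blue lid.

>>> {"api": "send_rows", "payload": {
  "rows": [
    {"x": 0,"y": 30,"z": 0,"roll": 0,"hand": 70},
    {"x": -3,"y": 44,"z": 0,"roll": 0,"hand": 70},
    {"x": -3,"y": 44,"z": 0,"roll": 0,"hand": 70},
    {"x": -3,"y": 44,"z": 0,"roll": 0,"hand": 70},
    {"x": -3,"y": 44,"z": 0,"roll": 0,"hand": 70},
    {"x": -3,"y": 44,"z": 0,"roll": 0,"hand": 70},
    {"x": -3,"y": 44,"z": 0,"roll": 0,"hand": 70},
    {"x": -3,"y": 44,"z": 0,"roll": 0,"hand": 70},
    {"x": -3,"y": 44,"z": 0,"roll": 0,"hand": 70},
    {"x": -3,"y": 44,"z": 0,"roll": 0,"hand": 70}
  ]
}}

```text
time: 14.75
position: [0.5217, 0.1071, 0.2893]
tool_rot: [3.086, 0.587, -0.003]
ft_force: [0.5, 0.4, -0.3]
grip_width: 0.806
grip_force: 0.0
```

>>> {"api": "send_rows", "payload": {
  "rows": [
    {"x": -2,"y": 44,"z": 0,"roll": 0,"hand": 70},
    {"x": -2,"y": 44,"z": 0,"roll": 0,"hand": 70},
    {"x": -2,"y": 44,"z": 0,"roll": 0,"hand": 70},
    {"x": 0,"y": 44,"z": 0,"roll": 0,"hand": 70},
    {"x": 0,"y": 37,"z": 0,"roll": 0,"hand": 70},
    {"x": 0,"y": 0,"z": 0,"roll": 0,"hand": 70},
    {"x": 0,"y": 0,"z": 0,"roll": 0,"hand": 70},
    {"x": 0,"y": 0,"z": 0,"roll": 0,"hand": 70}
  ]
}}

```text
time: 15.55
position: [0.5171, 0.317, 0.2896]
tool_rot: [3.085, 0.584, -0.003]
ft_force: [-0.5, -0.1, 0.1]
grip_width: 0.809
grip_force: 0.0
```

```bash
cat >> h.py <<'E'
def knob(a,p,r=40):
    # light-wood knob top near p : HSV hue ~15-25 low sat bright ; returns centroid
    h=cv2.cvtColor(a,cv2.COLOR_BGR2HSV); x,y=map(int,p); 
    sub=h[y-r:y+r,x-r:x+r]; m=cv2.inRange(sub,(10,60,120),(28,140,255))
    n,l,st,c=cv2.connectedComponentsWithStats(m); k=1+np.argmax(st[1:,4]); return c[k]+[x-r,y-r],st[k]
E
python3 - <<'E'
from h import *
s=get_state();print(s['time'],s['position'],s['joint_positions'].round(2));a=snap('wrist','w5')
p=proj('wrist',[[.52,.32,.158]])[0];c,st=knob(a,p);print(p,c,st,ray('wrist',[c],.158))
m=mask(a,'blue');n,l,st,ct=cv2.connectedComponentsWithStats(m);k=[i for i in range(1,n) if st[i,4]>1500];print(st[k],ct[k].round(1))
E
```

```text
15.55 [0.51707619 0.31698928 0.28959574] [-0.1   0.28 -0.6   1.55  0.16  1.36 -1.91]
[320.8 210.4] [317.85347288 204.41674596] [  21   15   34   39 1051] [[0.52371501 0.32388236 0.158     ]]
[[ 260  139  117  114 9183]
 [ 413  190  143   71 5363]] [[318.5 194.1]
 [471.2 221.6]]
```

View pics/w5.png

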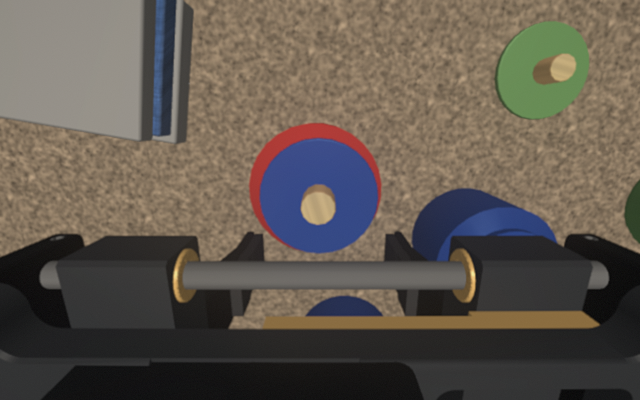

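The wrist view shows the blue lid's knob at (318,206), so its centre is about (0.5225,0.323).

>>> {"api": "send_rows", "payload": {
  "rows": [
    {"x": 5.5,"y": 6,"z": -20,"roll": 0,"hand": 70},
    {"x": 0,"y": 0,"z": -25,"roll": 0,"hand": 70},
    {"x": 0,"y": 0,"z": -15,"roll": 0,"hand": 70},
    {"x": 0,"y": 0,"z": 0,"roll": 0,"hand": 70},
    {"x": 0,"y": 0,"z": 0,"roll": 0,"hand": 70}
  ]
}}

```text
time: 16.1
position: [0.5226, 0.324, 0.2312]
tool_rot: [3.086, 0.585, 0.0]
ft_force: [0.1, -0.1, 0.2]
grip_width: 0.799
grip_force: 0.0
```

Run:
```python
from h import *
print(get_state()['position'])
```

```text
[0.52263899 0.32397669 0.23118457]
```

>>> {"api": "send_rows", "payload": {
  "rows": [
    {"x": 0,"y": 0,"z": -20,"roll": 0,"hand": 70},
    {"x": 0,"y": 0,"z": -9,"roll": 0,"hand": 60},
    {"x": 0,"y": 0,"z": 0,"roll": 0,"hand": 20},
    {"x": 0,"y": 0,"z": 0,"roll": 0,"hand": 20},
    {"x": 0,"y": 0,"z": 0,"roll": 0,"hand": 20},
    {"x": 0,"y": 0,"z": 0,"roll": 0,"hand": 20},
    {"x": 0,"y": 0,"z": 0,"roll": 0,"hand": 20},
    {"x": 0,"y": 0,"z": 0,"roll": 0,"hand": 20},
    {"x": 0,"y": 0,"z": 0,"roll": 0,"hand": 20},
    {"x": 0,"y": 0,"z": 0,"roll": 0,"hand": 20}
  ]
}}

```text
time: 17.1
position: [0.5225, 0.3246, 0.2023]
tool_rot: [3.086, 0.587, 0.001]
ft_force: [-0.5, -0.8, 3.1]
grip_width: 0.312
grip_force: 25.0
```

>>> {"api": "send_rows", "payload": {
  "rows": [
    {"x": 0,"y": 0,"z": 15,"roll": 0,"hand": 20},
    {"x": 0,"y": 0,"z": 35,"roll": 0,"hand": 20},
    {"x": 0,"y": 0,"z": 38,"roll": 0,"hand": 20},
    {"x": -12,"y": -25,"z": 0,"roll": 0,"hand": 20},
    {"x": -18,"y": -36,"z": 0,"roll": 0,"hand": 20},
    {"x": -18,"y": -36,"z": 0,"roll": 0,"hand": 20},
    {"x": -18,"y": -36,"z": 0,"roll": 0,"hand": 20},
    {"x": -16,"y": -32,"z": 0,"roll": 0,"hand": 20},
    {"x": 0,"y": 0,"z": 0,"roll": 0,"hand": 20},
    {"x": 0,"y": 0,"z": 0,"roll": 0,"hand": 20}
  ]
}}

```text
time: 18.1
position: [0.4401, 0.1593, 0.2904]
tool_rot: [3.087, 0.585, 0.002]
ft_force: [0.3, 1.3, -1.9]
grip_width: 0.314
grip_force: 25.0
```

```bash
cat >> h.py <<'E'
def ov(im,cam,x,y,r,z):
    t=np.linspace(0,2*np.pi,48)
    for p in proj(cam,np.c_[x+r*np.cos(t),y+r*np.sin(t),np.full(48,z)]): cv2.circle(im,tuple(int(round(v)) for v in p),1,(255,0,255),-1)
E
python3 - <<'E'
from h import *
s=get_state();print(s['time'],s['position'],s['joint_positions'].round(2));a=snap('wrist','w6')
ov(a,'wrist',.515,.118,.042,.12); cv2.imwrite('pics/w6b.png',a)
E
```

```text
18.1 [0.4400759  0.15932672 0.29035173] [ 0.15 -0.05 -0.53  1.87 -0.03  1.32 -1.57]
```

View pics/w6b.png

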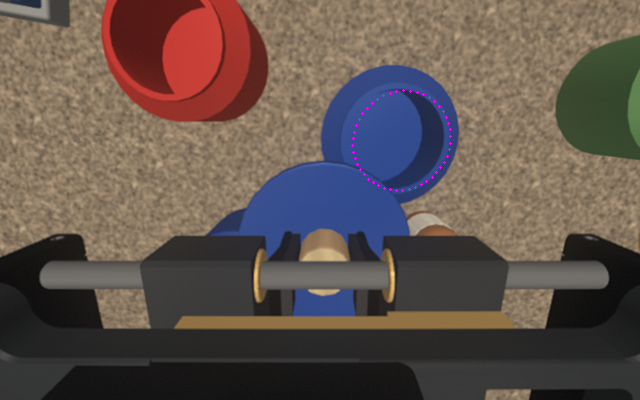

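The wrist view shows the blue mouth's outer rim at left 341, right 453 and top 81. Its centre is therefore about (397,137), against (402,140) for my overlay, and it needs about 4 mm of correction.

Run:
```python
from h import *
print(ray('wrist',[(397,137),(402,140.5)],.12))
a=cv2.imread('pics/w6.png');cv2.imwrite('pics/c6.png',cv2.convertScaleAbs(cv2.resize(a[50:220,300:480],None,fx=4,fy=3.5,interpolation=cv2.INTER_CUBIC),alpha=1.8))
```

```text
[[0.51759011 0.1232904  0.12      ]
 [0.51649851 0.11803769 0.12      ]]
```

View pics/c6.png

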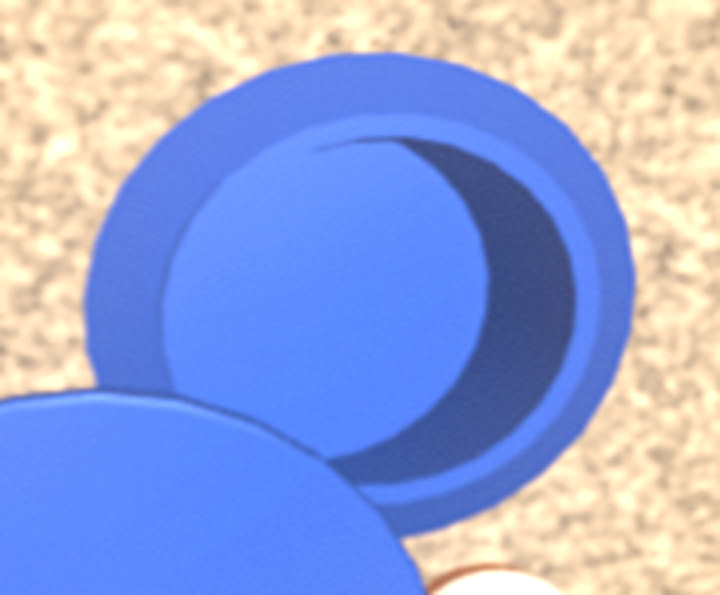

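The crop shows the outer rim's centre at (395,138), which gives the mouth at about (0.516,0.124).

>>> {"api": "send_rows", "payload": {
  "rows": [
    {"x": 20,"y": -9,"z": 0,"roll": 0,"hand": 20},
    {"x": 24,"y": -11,"z": 0,"roll": 0,"hand": 20},
    {"x": 20,"y": -10,"z": 0,"roll": 0,"hand": 20},
    {"x": 12,"y": -5,"z": 0,"roll": 0,"hand": 20},
    {"x": 0,"y": 0,"z": -30,"roll": 0,"hand": 20},
    {"x": 0,"y": 0,"z": -30,"roll": 0,"hand": 20},
    {"x": 0,"y": 0,"z": 0,"roll": 0,"hand": 20},
    {"x": 0,"y": 0,"z": 0,"roll": 0,"hand": 20}
  ]
}}

```text
time: 18.95
position: [0.5161, 0.1257, 0.2299]
tool_rot: [-3.085, -0.589, 0.002]
ft_force: [-0.3, 0.3, -1.7]
grip_width: 0.312
grip_force: 25.0
```

>>> {"api": "send_rows", "payload": {
  "rows": [
    {"x": 0,"y": -2,"z": -10,"roll": 0,"hand": 20},
    {"x": 0,"y": 0,"z": -8,"roll": 0,"hand": 20},
    {"x": 0,"y": 0,"z": -6,"roll": 0,"hand": 20},
    {"x": 0,"y": 0,"z": -3,"roll": 0,"hand": 20},
    {"x": 0,"y": 0,"z": -1,"roll": 0,"hand": 20},
    {"x": 0,"y": 0,"z": 0,"roll": 0,"hand": 20},
    {"x": 0,"y": 0,"z": 0,"roll": 0,"hand": 20}
  ]
}}

```text
time: 19.65
position: [0.5162, 0.1226, 0.2022]
tool_rot: [3.086, 0.587, -0.0]
ft_force: [-3.2, -0.1, 2.7]
grip_width: 0.313
grip_force: 25.0
```

>>> {"api": "send_rows", "payload": {
  "rows": [
    {"x": 0,"y": 0,"z": 0,"roll": 0,"hand": 60},
    {"x": 0,"y": 0,"z": 0,"roll": 0,"hand": 60},
    {"x": 0,"y": 0,"z": 0,"roll": 0,"hand": 60},
    {"x": 0,"y": 0,"z": 0,"roll": 0,"hand": 60},
    {"x": 0,"y": 0,"z": 20,"roll": 0,"hand": 70},
    {"x": 0,"y": 0,"z": 34,"roll": 0,"hand": 70},
    {"x": 0,"y": 0,"z": 34,"roll": 0,"hand": 70},
    {"x": 0,"y": 0,"z": 0,"roll": 0,"hand": 70},
    {"x": 15,"y": -26,"z": 0,"roll": 0,"hand": 70},
    {"x": 20,"y": -36,"z": 0,"roll": 0,"hand": 70}
  ]
}}

```text
time: 20.65
position: [0.5511, 0.0626, 0.2901]
tool_rot: [-3.084, -0.595, -0.002]
ft_force: [1.0, -0.3, 0.9]
grip_width: 0.801
grip_force: 0.0
```

>>> {"api": "send_rows", "payload": {
  "rows": [
    {"x": 20,"y": -36,"z": 0,"roll": 0,"hand": 70},
    {"x": 20,"y": -36,"z": 0,"roll": 0,"hand": 70},
    {"x": 20,"y": -36,"z": 0,"roll": 0,"hand": 70},
    {"x": 20,"y": -36,"z": 0,"roll": 0,"hand": 70},
    {"x": 15,"y": -30,"z": 0,"roll": 0,"hand": 70},
    {"x": 6,"y": -9,"z": 0,"roll": 0,"hand": 70},
    {"x": 0,"y": 0,"z": 0,"roll": 0,"hand": 70},
    {"x": 0,"y": 0,"z": 0,"roll": 0,"hand": 70}
  ]
}}

```text
time: 21.45
position: [0.652, -0.1205, 0.2892]
tool_rot: [-3.084, -0.589, 0.001]
ft_force: [-0.2, 0.8, -1.1]
grip_width: 0.803
grip_force: 0.0
```

Run:
```python
from h import *
s=get_state();print(s['time'],s['position'],s['joint_positions'].round(2));a=snap('wrist','w7');b=snap('top','t7')
p=proj('wrist',[[.652,-.124,.158]])[0];c,st=knob(a,p);print(p,c,st,ray('wrist',[c],.158))
c=proj('top',[[.5225,.3235,.12]]);print(c)
ov(b,'top',.5225,.3235,.042,.12);ov(a,'wrist',.516,.1226,.052,.128)
cv2.imwrite('pics/c7.png',np.vstack([a[:280],cv2.resize(b[150:240,130:290],(640,320),interpolation=cv2.INTER_CUBIC)]))
```

```text
21.45 [ 0.65203456 -0.12050258  0.28923601] [ 0.38  0.37 -0.32  1.41  0.11  1.38 -1.13]
[328.7 217.2] [325.36113657 211.64986251] [  21   15   34   40 1091] [[ 0.65523939 -0.11985698  0.158     ]]
[[175.2 194.8]]
```

View pics/c7.png

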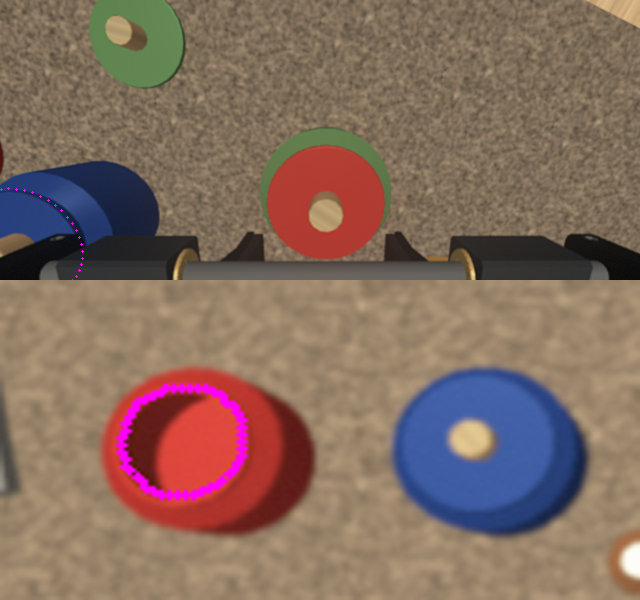

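The blue lid is seated level and roughly concentric on the blue canister. The red knob is at (326,214), so its centre is about (0.6535,-0.1205).

>>> {"api": "send_rows", "payload": {
  "rows": [
    {"x": 1.5,"y": 0,"z": -20,"roll": 0,"hand": 70},
    {"x": 0,"y": 0,"z": -25,"roll": 0,"hand": 70},
    {"x": 0,"y": 0,"z": -15,"roll": 0,"hand": 70},
    {"x": 0,"y": 0,"z": 0,"roll": 0,"hand": 70},
    {"x": 0,"y": 0,"z": 0,"roll": 0,"hand": 70}
  ]
}}

```text
time: 22.05
position: [0.6539, -0.1217, 0.2303]
tool_rot: [3.086, 0.588, 0.001]
ft_force: [0.6, 0.0, -0.1]
grip_width: 0.801
grip_force: 0.0
```

>>> {"api": "send_rows", "payload": {
  "rows": [
    {"x": 0,"y": 0,"z": -19,"roll": 0,"hand": 70},
    {"x": 0,"y": 0,"z": -9,"roll": 0,"hand": 60},
    {"x": 0,"y": 0,"z": 0,"roll": 0,"hand": 20},
    {"x": 0,"y": 0,"z": 0,"roll": 0,"hand": 20},
    {"x": 0,"y": 0,"z": 0,"roll": 0,"hand": 20},
    {"x": 0,"y": 0,"z": 0,"roll": 0,"hand": 20},
    {"x": 0,"y": 0,"z": 0,"roll": 0,"hand": 20},
    {"x": 0,"y": 0,"z": 0,"roll": 0,"hand": 20},
    {"x": 0,"y": 0,"z": 0,"roll": 0,"hand": 20},
    {"x": 0,"y": 0,"z": 0,"roll": 0,"hand": 20}
  ]
}}

```text
time: 23.05
position: [0.6539, -0.1219, 0.2024]
tool_rot: [-3.086, -0.587, -0.001]
ft_force: [-1.4, 0.7, 4.2]
grip_width: 0.313
grip_force: 25.0
```

>>> {"api": "send_rows", "payload": {
  "rows": [
    {"x": 0,"y": 0,"z": 15,"roll": 0,"hand": 20},
    {"x": 0,"y": 0,"z": 35,"roll": 0,"hand": 20},
    {"x": 0,"y": 0,"z": 38,"roll": 0,"hand": 20},
    {"x": -12,"y": 24,"z": 0,"roll": 0,"hand": 20},
    {"x": -18,"y": 34,"z": 0,"roll": 0,"hand": 20},
    {"x": -18,"y": 34,"z": 0,"roll": 0,"hand": 20},
    {"x": -18,"y": 34,"z": 0,"roll": 0,"hand": 20},
    {"x": -18,"y": 34,"z": 0,"roll": 0,"hand": 20},
    {"x": -18,"y": 34,"z": 0,"roll": 0,"hand": 20},
    {"x": -18,"y": 34,"z": 0,"roll": 0,"hand": 20}
  ]
}}

```text
time: 24.05
position: [0.5329, 0.1063, 0.29]
tool_rot: [3.085, 0.586, 0.0]
ft_force: [0.7, 0.9, -2.6]
grip_width: 0.315
grip_force: 25.0
```

>>> {"api": "send_rows", "payload": {
  "rows": [
    {"x": -18,"y": 34,"z": 0,"roll": 0,"hand": 20},
    {"x": -18,"y": 34,"z": 0,"roll": 0,"hand": 20},
    {"x": -18,"y": 34,"z": 0,"roll": 0,"hand": 20},
    {"x": -18,"y": 34,"z": 0,"roll": 0,"hand": 20},
    {"x": -18,"y": 34,"z": 0,"roll": 0,"hand": 20},
    {"x": -10,"y": 18,"z": 0,"roll": 0,"hand": 20},
    {"x": 0,"y": 0,"z": 0,"roll": 0,"hand": 20},
    {"x": 0,"y": 0,"z": 0,"roll": 0,"hand": 20}
  ]
}}

```text
time: 24.85
position: [0.434, 0.2932, 0.29]
tool_rot: [3.085, 0.588, 0.001]
ft_force: [0.0, -0.9, -2.5]
grip_width: 0.313
grip_force: 25.0
```

Run:
```python
from h import *
s=get_state();print(s['time'],s['position'],s['joint_positions'].round(2));a=snap('wrist','w8');snap('top','t8')
ov(a,'wrist',.5235,.325,.047,.12); print(proj('wrist',[[.5235,.325,.12]]))
cv2.imwrite('pics/c8.png',cv2.convertScaleAbs(cv2.resize(a[20:180,220:420],None,fx=4,fy=3.6,interpolation=cv2.INTER_CUBIC),alpha=1.4))
```

```text
24.85 [0.4339851  0.29321736 0.28995684] [-0.04  0.09 -0.64  1.75  0.06  1.32 -1.88]
[[325.4  91.8]]
```

View pics/c8.png

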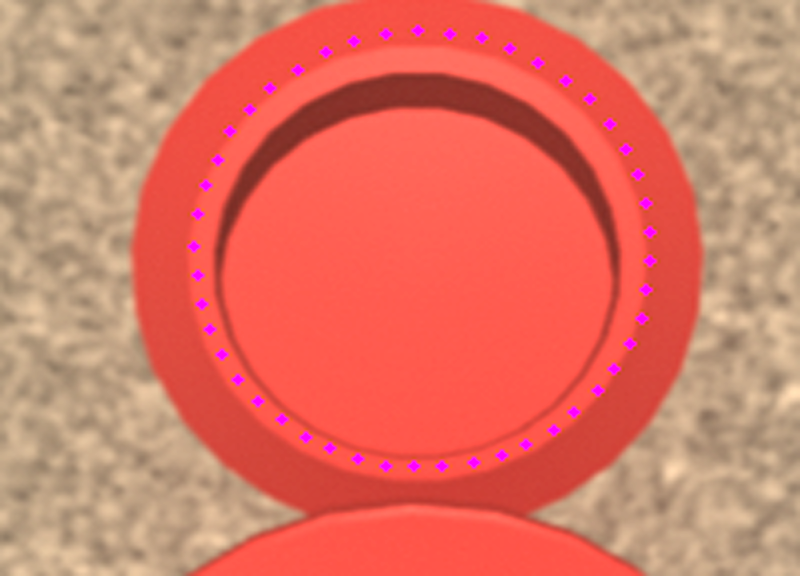

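The crop shows the red rim's outer edge centred at (416,262) and my overlay at (422,248). The corrected mouth is at about (0.520,0.325).

>>> {"api": "send_rows", "payload": {
  "rows": [
    {"x": 22,"y": 8,"z": 0,"roll": 0,"hand": 20},
    {"x": 28,"y": 10,"z": 0,"roll": 0,"hand": 20},
    {"x": 24,"y": 9,"z": 0,"roll": 0,"hand": 20},
    {"x": 12,"y": 4.5,"z": 0,"roll": 0,"hand": 20},
    {"x": 0,"y": 0,"z": -30,"roll": 0,"hand": 20},
    {"x": 0,"y": 0,"z": -30,"roll": 0,"hand": 20},
    {"x": 0,"y": 0,"z": 0,"roll": 0,"hand": 20},
    {"x": 0,"y": 0,"z": 0,"roll": 0,"hand": 20}
  ]
}}

```text
time: 25.75
position: [0.5205, 0.3238, 0.2297]
tool_rot: [3.086, 0.584, -0.002]
ft_force: [0.3, -0.4, -2.3]
grip_width: 0.316
grip_force: 25.0
```

>>> {"api": "send_rows", "payload": {
  "rows": [
    {"x": 0,"y": 0.5,"z": -10,"roll": 0,"hand": 20},
    {"x": 0,"y": 0,"z": -8,"roll": 0,"hand": 20},
    {"x": 0,"y": 0,"z": -6,"roll": 0,"hand": 20},
    {"x": 0,"y": 0,"z": -3,"roll": 0,"hand": 20},
    {"x": 0,"y": 0,"z": -1,"roll": 0,"hand": 20},
    {"x": 0,"y": 0,"z": 0,"roll": 0,"hand": 20},
    {"x": 0,"y": 0,"z": 0,"roll": 0,"hand": 20}
  ]
}}

```text
time: 26.45
position: [0.5198, 0.3256, 0.2023]
tool_rot: [3.086, 0.587, 0.0]
ft_force: [-2.2, -2.7, 3.0]
grip_width: 0.313
grip_force: 25.0
```

>>> {"api": "send_rows", "payload": {
  "rows": [
    {"x": 0,"y": 0,"z": 0,"roll": 0,"hand": 60},
    {"x": 0,"y": 0,"z": 0,"roll": 0,"hand": 60},
    {"x": 0,"y": 0,"z": 0,"roll": 0,"hand": 60},
    {"x": 0,"y": 0,"z": 0,"roll": 0,"hand": 60},
    {"x": 0,"y": 0,"z": 20,"roll": 0,"hand": 70},
    {"x": 0,"y": 0,"z": 34,"roll": 0,"hand": 70},
    {"x": 0,"y": 0,"z": 34,"roll": 0,"hand": 70},
    {"x": 0,"y": 0,"z": 0,"roll": 0,"hand": 70},
    {"x": 18,"y": -17,"z": 0,"roll": 0,"hand": 70},
    {"x": 28,"y": -27,"z": 0,"roll": 0,"hand": 70}
  ]
}}

```text
time: 27.45
position: [0.5642, 0.2843, 0.2902]
tool_rot: [-3.083, -0.596, -0.001]
ft_force: [0.3, 0.5, 0.1]
grip_width: 0.803
grip_force: 0.0
```

>>> {"api": "send_rows", "payload": {
  "rows": [
    {"x": 28,"y": -27,"z": 0,"roll": 0,"hand": 70},
    {"x": 28,"y": -27,"z": 0,"roll": 0,"hand": 70},
    {"x": 28,"y": -27,"z": 0,"roll": 0,"hand": 70},
    {"x": 28,"y": -27,"z": 0,"roll": 0,"hand": 70},
    {"x": 28,"y": -27,"z": 0,"roll": 0,"hand": 70},
    {"x": 18,"y": -15,"z": 0,"roll": 0,"hand": 70},
    {"x": 0,"y": 0,"z": -45,"roll": 0,"hand": 70},
    {"x": 0,"y": 0,"z": -45,"roll": 0,"hand": 70},
    {"x": 0,"y": 0,"z": 0,"roll": 0,"hand": 70},
    {"x": 0,"y": 0,"z": 0,"roll": 0,"hand": 70}
  ]
}}

```text
time: 28.45
position: [0.7234, 0.1316, 0.1991]
tool_rot: [-3.086, -0.587, 0.003]
ft_force: [0.2, 0.9, 0.2]
grip_width: 0.804
grip_force: 0.0
```

Run:
```python
from h import *
s=get_state();print(s['time'],s['position'],s['joint_positions'].round(2));a=snap('wrist','w9');b=snap('top','t9')
p=proj('wrist',[[.724,.131,.046]])[0];c,st=knob(a,p);print(p,c,st,ray('wrist',[c],.046))
ov(a,'wrist',.7243,.1316,.014,.046)
cv2.imwrite('pics/c9.png',np.hstack([a[100:340,200:440],cv2.resize(b[110:240,140:370],(520,240),interpolation=cv2.INTER_CUBIC)]))
```

```text
28.45 [0.72340564 0.13164692 0.19910734] [ 0.1   0.6  -0.48  1.3   0.27  1.31 -1.57]
[324.7 208.9] [324.34431818 203.17613636] [ 25  17  32  36 880] [[0.72870435 0.13314724 0.046     ]]
```

View pics/c9.png

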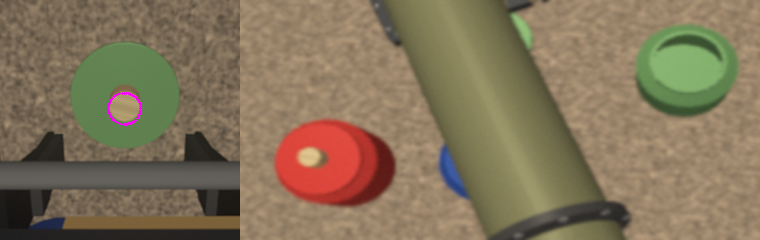

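The parked green lid is where I left it, with the overlay exactly on the knob top, and the red lid is seated on the red canister. Next I descend.

>>> {"api": "send_rows", "payload": {
  "rows": [
    {"x": 1,"y": 0,"z": -30,"roll": 0,"hand": 70},
    {"x": 0,"y": 0,"z": -30,"roll": 0,"hand": 70},
    {"x": 0,"y": 0,"z": -20,"roll": 0,"hand": 70},
    {"x": 0,"y": 0,"z": -10,"roll": 0,"hand": 70},
    {"x": 0,"y": 0,"z": 0,"roll": 0,"hand": 70},
    {"x": 0,"y": 0,"z": 0,"roll": 0,"hand": 70}
  ]
}}

```text
time: 29.15
position: [0.726, 0.1321, 0.1123]
tool_rot: [-3.086, -0.587, -0.006]
ft_force: [-0.2, -0.4, 0.2]
grip_width: 0.804
grip_force: 0.0
```

>>> {"api": "send_rows", "payload": {
  "rows": [
    {"x": -1,"y": 0,"z": -15,"roll": 0,"hand": 70},
    {"x": 0,"y": 0,"z": -7,"roll": 0,"hand": 60},
    {"x": 0,"y": 0,"z": 0,"roll": 0,"hand": 60},
    {"x": 0,"y": 0,"z": 0,"roll": 0,"hand": 50}
  ]
}}

```text
time: 29.55
position: [0.7237, 0.1316, 0.0875]
tool_rot: [3.086, 0.587, -0.001]
ft_force: [0.3, -0.0, 0.0]
grip_width: 0.67
grip_force: 0.0
```

>>> {"api": "send_rows", "payload": {
  "rows": [
    {"x": 0.5,"y": 0,"z": 2,"roll": 0,"hand": 20},
    {"x": 0,"y": 0,"z": 0,"roll": 0,"hand": 20},
    {"x": 0,"y": 0,"z": 0,"roll": 0,"hand": 20},
    {"x": 0,"y": 0,"z": 0,"roll": 0,"hand": 20},
    {"x": 0,"y": 0,"z": 0,"roll": 0,"hand": 20},
    {"x": 0,"y": 0,"z": 0,"roll": 0,"hand": 20},
    {"x": 0,"y": 0,"z": 0,"roll": 0,"hand": 20}
  ]
}}

```text
time: 30.25
position: [0.7243, 0.1316, 0.0899]
tool_rot: [3.086, 0.587, 0.0]
ft_force: [0.5, -0.3, 0.7]
grip_width: 0.317
grip_force: 25.0
```

>>> {"api": "send_rows", "payload": {
  "rows": [
    {"x": 0,"y": 0,"z": 15,"roll": 0,"hand": 20},
    {"x": 0,"y": 0,"z": 40,"roll": 0,"hand": 20},
    {"x": 0,"y": 0,"z": 45,"roll": 0,"hand": 20},
    {"x": 0,"y": 0,"z": 45,"roll": 0,"hand": 20},
    {"x": 0,"y": 0,"z": 45,"roll": 0,"hand": 20},
    {"x": 0,"y": 0,"z": 10,"roll": 0,"hand": 20},
    {"x": -12,"y": -22,"z": 0,"roll": 0,"hand": 20},
    {"x": -18,"y": -32,"z": 0,"roll": 0,"hand": 20},
    {"x": -18,"y": -32,"z": 0,"roll": 0,"hand": 20},
    {"x": -18,"y": -32,"z": 0,"roll": 0,"hand": 20}
  ]
}}

```text
time: 31.25
position: [0.6569, 0.0125, 0.2887]
tool_rot: [-3.086, -0.588, 0.003]
ft_force: [0.6, 0.8, -1.9]
grip_width: 0.316
grip_force: 25.0
```

>>> {"api": "send_rows", "payload": {
  "rows": [
    {"x": -18,"y": -32,"z": 0,"roll": 0,"hand": 20},
    {"x": -18,"y": -32,"z": 0,"roll": 0,"hand": 20},
    {"x": -18,"y": -32,"z": 0,"roll": 0,"hand": 20},
    {"x": -18,"y": -32,"z": 0,"roll": 0,"hand": 20},
    {"x": -18,"y": -32,"z": 0,"roll": 0,"hand": 20},
    {"x": -8,"y": -9,"z": 0,"roll": 0,"hand": 20},
    {"x": 0,"y": 0,"z": 0,"roll": 0,"hand": 20},
    {"x": 0,"y": 0,"z": 0,"roll": 0,"hand": 20}
  ]
}}

```text
time: 32.05
position: [0.5606, -0.1538, 0.2896]
tool_rot: [-3.085, -0.589, -0.001]
ft_force: [-0.6, -1.0, -2.3]
grip_width: 0.314
grip_force: 25.0
```

Run:
```python
from h import *
s=get_state();print(s['time'],s['position'],s['grip_width'],s['joint_positions'].round(2));a=snap('wrist','w10')
ov(a,'wrist',.653,-.122,.047,.12); p=proj('wrist',[[.653,-.122,.12]])[0].astype(int);print(p)
y0=max(p[1]-80,0);x0=p[0]-100;print(x0,y0)
cv2.imwrite('pics/c10.png',cv2.convertScaleAbs(cv2.resize(a[y0:y0+160,x0:x0+200],(800,576),interpolation=cv2.INTER_CUBIC),alpha=1.4))
```

```text
32.05 [ 0.56058462 -0.15384025  0.28955802] 0.3135084917805802 [ 0.59  0.2  -0.42  1.62  0.08  1.34 -1.04]
[330  88]
230 8
```

View pics/c10.png

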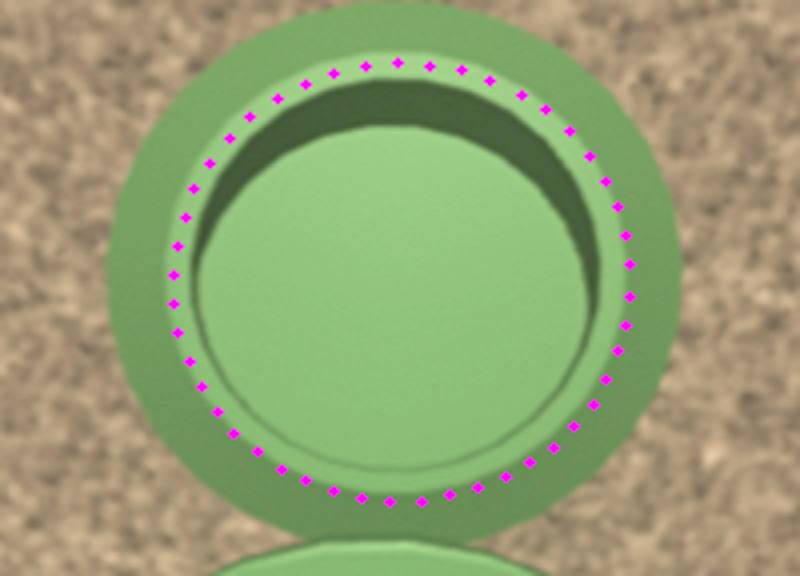

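The green rim's outer edge is centred at (396,272) in the crop and my overlay at (402,282). The mouth is at about (0.6545,-0.120).

>>> {"api": "send_rows", "payload": {
  "rows": [
    {"x": 24,"y": 8,"z": 0,"roll": 0,"hand": 20},
    {"x": 30,"y": 11,"z": 0,"roll": 0,"hand": 20},
    {"x": 26,"y": 10,"z": 0,"roll": 0,"hand": 20},
    {"x": 14,"y": 4.5,"z": 0,"roll": 0,"hand": 20},
    {"x": 0,"y": 0,"z": -30,"roll": 0,"hand": 20},
    {"x": 0,"y": 0,"z": -30,"roll": 0,"hand": 20},
    {"x": 0,"y": 0,"z": 0,"roll": 0,"hand": 20},
    {"x": 0,"y": 0,"z": 0,"roll": 0,"hand": 20}
  ]
}}

```text
time: 32.9
position: [0.6546, -0.1202, 0.2296]
tool_rot: [-3.084, -0.59, 0.001]
ft_force: [0.4, 0.1, -2.2]
grip_width: 0.315
grip_force: 25.0
```

>>> {"api": "send_rows", "payload": {
  "rows": [
    {"x": 0,"y": 0,"z": -10,"roll": 0,"hand": 20},
    {"x": 0,"y": 0,"z": -8,"roll": 0,"hand": 20},
    {"x": 0,"y": 0,"z": -6,"roll": 0,"hand": 20},
    {"x": 0,"y": 0,"z": -3,"roll": 0,"hand": 20},
    {"x": 0,"y": 0,"z": -1,"roll": 0,"hand": 20},
    {"x": 0,"y": 0,"z": 0,"roll": 0,"hand": 20},
    {"x": 0,"y": 0,"z": 0,"roll": 0,"hand": 20}
  ]
}}

```text
time: 33.6
position: [0.6545, -0.1219, 0.2021]
tool_rot: [3.086, 0.587, 0.001]
ft_force: [-0.2, -0.3, -2.1]
grip_width: 0.311
grip_force: 25.0
```

>>> {"api": "send_rows", "payload": {
  "rows": [
    {"x": 0,"y": 0.5,"z": -0.7,"roll": 0,"hand": 20},
    {"x": 0,"y": 0,"z": 0,"roll": 0,"hand": 20}
  ]
}}

```text
time: 33.8
position: [0.6545, -0.1218, 0.2018]
tool_rot: [3.085, 0.586, 0.001]
ft_force: [-0.7, -0.3, 0.3]
grip_width: 0.312
grip_force: 25.0
```

Contact. Now release, lift, and back off to the right for a final look.

>>> {"api": "send_rows", "payload": {
  "rows": [
    {"x": 0,"y": 0,"z": 0,"roll": 0,"hand": 60},
    {"x": 0,"y": 0,"z": 0,"roll": 0,"hand": 60},
    {"x": 0,"y": 0,"z": 0,"roll": 0,"hand": 60},
    {"x": 0,"y": 0,"z": 0,"roll": 0,"hand": 60},
    {"x": 0,"y": 0,"z": 20,"roll": 0,"hand": 70},
    {"x": 0,"y": 0,"z": 35,"roll": 0,"hand": 70},
    {"x": 0,"y": 0,"z": 40,"roll": 0,"hand": 70},
    {"x": -20,"y": -30,"z": 0,"roll": 0,"hand": 70},
    {"x": -20,"y": -40,"z": 0,"roll": 0,"hand": 70},
    {"x": -20,"y": -40,"z": 0,"roll": 0,"hand": 70}
  ]
}}

```text
time: 34.8
position: [0.5939, -0.2318, 0.2966]
tool_rot: [3.085, 0.59, 0.001]
ft_force: [0.1, -0.6, -1.3]
grip_width: 0.802
grip_force: 0.0
```

>>> {"api": "send_rows", "payload": {
  "rows": [
    {"x": -30,"y": -38,"z": 0,"roll": 0,"hand": 70},
    {"x": -30,"y": -38,"z": 0,"roll": 0,"hand": 70},
    {"x": -30,"y": -38,"z": 0,"roll": 0,"hand": 70},
    {"x": -30,"y": -38,"z": 0,"roll": 0,"hand": 70},
    {"x": -30,"y": -38,"z": 0,"roll": 0,"hand": 70},
    {"x": -30,"y": -38,"z": 0,"roll": 0,"hand": 70},
    {"x": -30,"y": -38,"z": 0,"roll": 0,"hand": 70},
    {"x": -30,"y": -38,"z": 0,"roll": 0,"hand": 70},
    {"x": -30,"y": -38,"z": 0,"roll": 0,"hand": 70},
    {"x": 0,"y": 0,"z": 0,"roll": 0,"hand": 70}
  ]
}}

```text
time: 35.8
position: [0.3157, -0.5799, 0.2954]
tool_rot: [3.088, 0.567, -0.009]
ft_force: [0.3, -0.8, 0.5]
grip_width: 0.802
grip_force: 0.0
```

Run:
```python
from h import *
s=get_state();print(s['time'],s['position'])
a=snap('scene','s11');b=snap('top','t11')
cv2.imwrite('pics/c11.png',np.vstack([cv2.resize(a[90:350,180:480],(640,360)),cv2.resize(b[110:260,140:480],(640,240))]) if 0 else np.vstack([cv2.resize(a[100:350,190:470],(640,360),interpolation=cv2.INTER_CUBIC),cv2.resize(b[115:255,145:480],(640,240),interpolation=cv2.INTER_CUBIC)]))
```

```text
35.8 [ 0.31572909 -0.57994779  0.2953878 ]
```

View pics/c11.png

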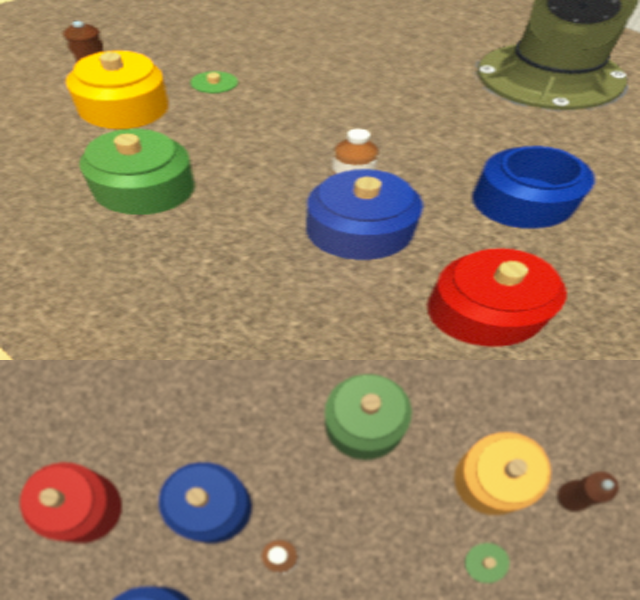

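All four canisters wear their own lids, seated level, and the bottle, mill and decoys are where they were. I let the arm settle, then hand in.

>>> {"api": "send_rows", "payload": {
  "rows": [
    {"x": 0,"y": 0,"z": 0,"roll": 0,"hand": 70},
    {"x": 0,"y": 0,"z": 0,"roll": 0,"hand": 70},
    {"x": 0,"y": 0,"z": 0,"roll": 0,"hand": 70}
  ]
}}

```text
time: 36.2
position: [0.3258, -0.5722, 0.2963]
tool_rot: [3.085, 0.591, 0.001]
ft_force: [-0.4, 0.8, -0.1]
grip_width: 0.807
grip_force: 0.0
```

```bash
python3 -c "
from bench import close_job
print(close_job())"
```

```text
the job is handed in; nothing more can be done
None
```

Each of the four canisters now wears its own lid, seated level in the final pictures; the bottle and mill look undisturbed, and I handed the job in at about 36 s.

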